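# Find the heavy side of the polishing wheel

### The arm

A 6-joint arm with a two-finger parallel gripper is mounted at the origin on the work surface. World frame = base frame: x ahead of the robot, y to its left, z up, the work surface at z = 0. Lengths are in m, angles in rad, forces in N, time in s.
With the tool pointing down it reaches from about 0.35 to 0.775 m from the base axis. Payload 5.5 kg.
Tool frame: the origin (TCP) lies on the centre line of the jaws, within the pads' length; the fingertips stand 11 mm ahead of it and the grasp point (between the pads) lies 8 mm behind it; z points along the fingers, y is the line along which they close (so a half turn about z gives the same grasp; the last joint's range is limited). The gripper opens to 85 mm and grips with 20 to 120 N. Pads are 22 mm wide; open, the fingers measure 114 mm over their backs; the gripper's body (76 mm by 85 mm) begins 54 mm behind the grasp point. The pads swing forward as they close: fully open they stand 13 mm farther back than shut.
Start: joints at [-1.47, 0.313, 0.046, 1.304, 0, 1.431], TCP at [0.137, -0.558, 0.242] pointing down, gripper open.
Joint ranges: [-2.76, 2.76], [-0.86, 1.69], [-1.03, 1.26], [-2.2, 2.34], [-1.47, 1.5], [-3.14, 3.14]. Speed limits (rad/s): [2.57, 2.57, 3.14, 3.14, 3.14, 3.14].

### API

Orientations are given as a unit quaternion [w, x, y, z].
In Python, from workcell import get_state, eyes, env gives the robot as it stands.
- The arm moves only by the shell command python3 -m inch 'ROWS' [OPENING] [FORCE]. ROWS is JSON, one flat list of numbers, 4 for each row, row after row: the shift along the tool's x, y, z in cm, then the turn about the tool's z in rad. A call has exactly 5 rows; each row shifts and turns the commanded pose from where the row before left it, along the tool's axes as they then stand; what a row does not reach is not made up. A row lasts 1/12 s, in which the tool goes at most 41.7 mm and 7.16 degrees, less where a joint would pass 70% of its speed; a pose out of reach is approached as far as the arm can. A call is refused whole if a number of a shift passes 4.17 or a number of a turn 0.125, either way. A call with a gripper value outside its range is refused whole. OPENING is the opening, from -1 (shut) to 1 (fully open), set as the call begins (- or left out, the last holds). The fingers move at their own pace and stop on an object; FORCE is the grip in N (left out, the last holds). Time passes only in rows, so rows that do not move let the fingers close, or fill a call up. It gives the time, the measured TCP pose, the force, the opening and the grip force at its end, in the units of the state.
- get_state(): the state, without advancing time (a new reading comes with each control period).
- eyes.read_camera(name): name is "side" or "top"; returns the picture (480x640x3 uint8, red, green, blue); there is no depth.
- eyes.camera_info(name): a dict with "fovy" (degrees; the focal length in pixels is half the picture's height over the tangent of half this angle, whatever the lens; pixels are square), "cx", "cy" (the principal point, pixels), "D" ([k1, k2, p1, p2, k3] as OpenCV has them; the pictures are not rectified), "xyz" and "orientation" of the camera in the world. Camera axes: x right, y down, z forward; pixel columns grow to the right and rows downward; lengths in m; the calibration is good to about 2 mm. A picture is of the moment at which its call begins. camera_info takes no time and is no camera call.
- env.hand_in(): hands the job in; it is judged then, once.
The state is a dict: "clock": time; "joint_pos": joint angles; "qvel": joint speeds; "tau": joint torques, N m; "tcp_pos": TCP position; "orientation": TCP orientation; "wrist_force": force on the tool from outside, world axes, zero at the start; "ft_torque": the same for the moment, N m; "finger_gap": finger opening in m; "grip_force": force on a finger pad.
Only numpy, scipy, OpenCV 4.12 (cv2) and the standard library are available. Lean on these libraries where they do the work, as an engineer would, in place of code of your own. Each camera call takes 0.05 s, during which the arm holds its last target. There are 200 camera calls.

### The job

I want to balance the hand-cranked polishing wheel. First lift the lid off the clay pot of balance weights by its knob and set it down gently, right way up, on the bench clear of the pot; then take the wheel's crank handle, turn the wheel at least one full turn to feel which side of it is heavy, and bring the heavy side to the bottom. Finish still gripping the handle, with the wheel held still, heavy side straight down, so that I can screw a weight on at the top; leave the pot and the other things on the bench where they are.

Things in the scene. Friction and masses are not known exactly. Their poses are not given: they have to be found in the camera images.
- lid_knob (a point): centre of the knob on the lid, a clay drum 30 mm across, 26 mm high, on a thin stem. The lid (dark clay, 0.13 to 0.21 kg) is a disc 96 mm across, 8 mm thick, with a plug 68 mm across, 8 mm deep under it, hanging loose in the pot's mouth. Knob centre: 23 mm above the disc's upper face, 39 mm above the plug's bottom, so 39 mm above the bench when the lid lies on it. z: up through the knob
- pot_mouth (a point): centre of the pot's rim, 85 mm above the bench. Round dark clay pot, 106 mm across its belly, mouth 78 mm across inside, rim 90 mm outside, about 0.75 kg, loose on the bench, with some steel weights inside (they stay there)
- axle (a point): point on the wheel's level axis line, 115 mm above the bench; the middle of the crank handle circles it at 45 mm radius in a vertical plane. y: along the axle from crank to wheel; z: up; x: level, in the plane of the circle. The crank arm is 54 mm on along +y (round counterweight, 30 mm across, at the end away from the handle). From the arm out to the free end of the handle there is nothing but the handle
- hub (a point): centre of the polishing wheel, 109.5 mm from axle along its +y: wooden disc with leather rim, 140 mm across, 34 mm thick, between two wooden posts 50 mm wide (outer faces 42 mm either side of here, tops 123 mm above the bench) on a base plate 170 x 130 mm, 18 mm thick, fixed to the bench. A heavy slug is sunk unseen in the disc, at an unknown angle to the crank; all the rest is balanced
- handle (a point): middle of the crank handle, a round wooden sleeve 22 mm in diameter and 95 mm long, level, parallel to the axle, on its -y side. The sleeve turns freely on its pin, so fingers pointing down can keep hold of it without turning, all the way round. For position only: its axes roll with the sleeve
- wheel (a joint): angle of crank and wheel, rad: 0 with the handle straight above the axle, +1.57 with it on the +x side of axle; any number of turns either way. Stiff bearings: it stays where it is left. Turning it slowly takes about 5 N along the circle at the handle, plus 3 to 5 N more when the slug rises level with the axle and as much less when it sinks level with it
- mallet: a wooden mallet, 240 mm long, lying; origin under the middle of its length, handle towards its own -x (bystander)
- cup: a clay cup, 72 mm across, 75 mm high; origin at the centre of its underside (bystander)
- block: a dark wooden slicking block, 120 x 45 x 36 mm; origin at the centre of its underside (bystander)
- awl: a screwdriver-like awl with a wooden handle, lying, 150 mm long; origin under the middle of it (bystander)
Things that resemble listed ones, but are neither listed nor needed, are in the scene too. Leave any red look-alike of the part that bears pot_mouth alone.

How it is judged:
On the way, in this order (a step that is already met when the one before it is completed fails the run):
1. the lid lies right way up on the bench, clear of the pot, let go (height (world z) of lid_knob below 0.046 m and angle between lid_knob's own z axis and vertical below 0.12 rad and horizontal distance between lid_knob and pot_mouth above 0.11 m and contact force between the fingers and lid below 0.01 N), for 0.3 s.
2. the wheel is turned by its handle so that the heavy side has gone over the top (any full turn does this) (angle between slug's own z axis and vertical below 0.5 rad and contact force between the fingers and sleeve above 0.3 N), for 0.05 s.
At the end, for the whole second after the job is handed in: The wheel is still, its heavy side within 0.3 rad of straight down, and the fingers grip the crank handle (over 2 N); the lid lies right way up on the bench, let go, its centre over 110 mm from the pot's; the pot stands upright (all of step 1 and angle between slug's own z axis and vertical above 2.84 rad and velocity of joint wheel between -0.05 and 0.05 rad/s and contact force between the fingers and sleeve above 2 N and angle between pot_mouth's own z axis and vertical below 0.1 rad); the arm keeps its last pose, push and grip.
It fails at once if the lid is dropped or knocked (moving faster than 0.6 m/s out of the hand) (linear speed of lid above 0.6 m/s and contact force between the fingers and lid below 0.01 N).
It fails at once if the pot is shifted by over 40 mm or tipped (distance of pot_mouth from where it was at the start of the episode above 0.04 m or angle between pot_mouth's own z axis and vertical above 0.35 rad).
It fails at once if a bystander is shifted by over 30 mm (distance of any of mallet, cup, block, awl from where it was at the start of the episode above 0.03 m).
It also fails if it takes over 64 s, if anything falls off the work surface, if the arm or the gripper's body presses on something with over 40 N, if the wrist force passes 120 N, or if a joint passes its speed limit or range.

## Working session

There is one attempt and no reset: what is moved stays moved. The work goes in short steps, Python scripts to look and compute and a shell command to move; the robot and the scene stay as the last step left them, time stands still between calls to the robot, and variables do not carry over. Pictures are saved under pics/ and viewed, at most 10 in all, crops included, and the job is handed in when it is done.

```bash
mkdir -p pics; cat > h.py <<'E'
import numpy as np, cv2
from scipy.spatial.transform import Rotation as R
from workcell import get_state, eyes, env
def cam(n):
    c=eyes.camera_info(n); f=240/np.tan(np.radians(c["fovy"])/2)
    q=c["orientation"]; M=R.from_quat([q[1],q[2],q[3],q[0]]).as_matrix()
    return np.array([[f,0,c["cx"]],[0,f,c["cy"]],[0,0,1]]),np.array(c["D"],float),M,np.array(c["xyz"])
def ray(n,uv):
    K,D,M,p=cam(n); a=cv2.undistortPoints(np.array([[uv]],float),K,D)[0,0]
    return p,M@np.array([a[0],a[1],1])
def atz(n,uv,z):
    p,d=ray(n,uv); return p+d*(z-p[2])/d[2]
def proj(n,X):
    K,D,M,p=cam(n); X=(np.atleast_2d(X)-p)@M
    return cv2.projectPoints(X,np.zeros(3),np.zeros(3),K,D)[0][:,0]
def tri(a,b):
    p,d=ray("top",a);q,e=ray("side",b);d/=np.linalg.norm(d);e/=np.linalg.norm(e)
    s=np.linalg.lstsq(np.c_[d,-e],q-p,rcond=None)[0];A=p+s[0]*d;B=q+s[1]*e
    return (A+B)/2,np.linalg.norm(A-B)
def snap(n,f,crop=None,k=1):
    im=eyes.read_camera(n)[:,:,::-1]
    if crop: x,y,w,h=crop; im=cv2.resize(im[y:y+h,x:x+w],None,fx=k,fy=k,interpolation=cv2.INTER_CUBIC)
    cv2.imwrite("pics/"+f,im)
E
python3 - <<'E'
from h import *
snap("top","t0.png");snap("side","s0.png")
for n in("top","side"):print(eyes.camera_info(n))
print(get_state())
E
```

```text
{'fovy': 50.664917237487785, 'cx': 318.8452366552368, 'cy': 240.00597060162235, 'D': array([-0.05703367,  0.        ,  0.        ,  0.        ,  0.        ]), 'xyz': array([0.39787128, 0.02609504, 1.35382029]), 'orientation': array([ 0.04353399, -0.69562662,  0.71601006, -0.03921716])}
{'fovy': 53.41358470921, 'cx': 322.5528419726418, 'cy': 235.05104284945278, 'D': array([-0.12756319,  0.        ,  0.        ,  0.        ,  0.        ]), 'xyz': array([0.48889565, 0.73793092, 0.79536292]), 'orientation': array([ 0.00497833, -0.02321881,  0.91252366, -0.40833403])}
{'clock': 0.1, 'joint_pos': array([-1.46959118e+00,  3.13952556e-01,  4.50649845e-02,  1.30361422e+00,
        4.80224654e-05,  1.43119910e+00]), 'qvel': array([ 5.82184470e-04, -1.64364284e-03,  2.89321556e-03,  5.28059699e-04,
        7.13174463e-05, -7.47885568e-04]), 'tau': array([ 3.07084425e-03, -4.81727636e+01,  2.99243027e+01,  1.28144937e-02,
       -6.92015942e-05,  6.18720264e-06]), 'tcp_pos': array([ 0.13708657, -0.55795157,  0.24147124]), 'orientation': array([-8.52112654e-04,  9.92760170e-01,  1.20110437e-01,  4.03748485e-05]), 'wrist_force': array([ 0.59877848, -0.24407141, -0.43028482]), 'ft_torque': array([ 0.00934553,  0.01026542, -0.02117759]), 'grip_force': 0.0, 'finger_gap': 0.08544283684423497}
```

View pics/t0.png

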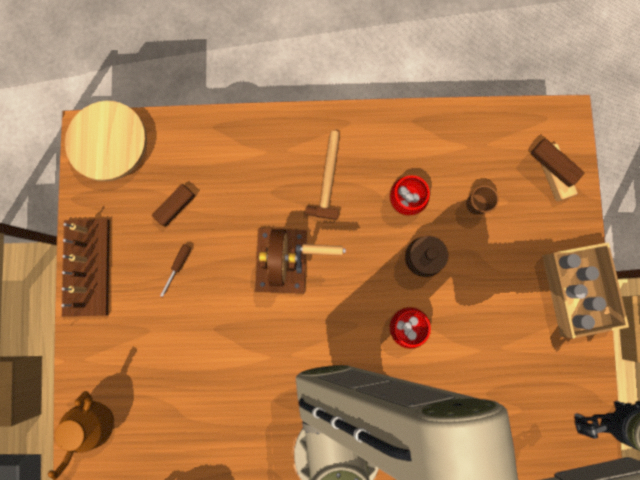

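View pics/s0.png

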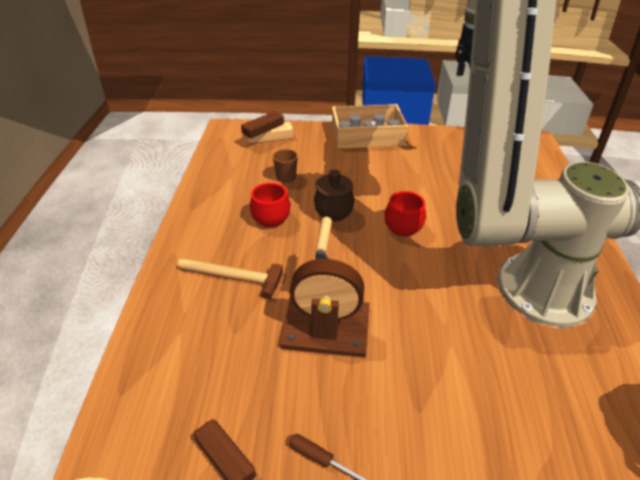

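The top view shows the dark pot at (428,255) with its knob at about (430,254). The wheel is at (279,257), with the crank handle running from (303,249) to (345,251). In the side view the knob is at (335,176) and the handle's free end at (326,222). I'll enlarge both.

```bash
python3 - <<'E'
from h import *
a=cv2.imread("pics/t0.png")[180:350,240:470];b=cv2.imread("pics/s0.png")[150:370,250:440]
a=cv2.resize(a,(690,510),interpolation=cv2.INTER_CUBIC);b=cv2.resize(b,None,fx=2.7,fy=2.7,interpolation=cv2.INTER_CUBIC)
cv2.imwrite("pics/t1.png",a);cv2.imwrite("pics/s1.png",b)
E
```

```text
(no output)
```

View pics/t1.png

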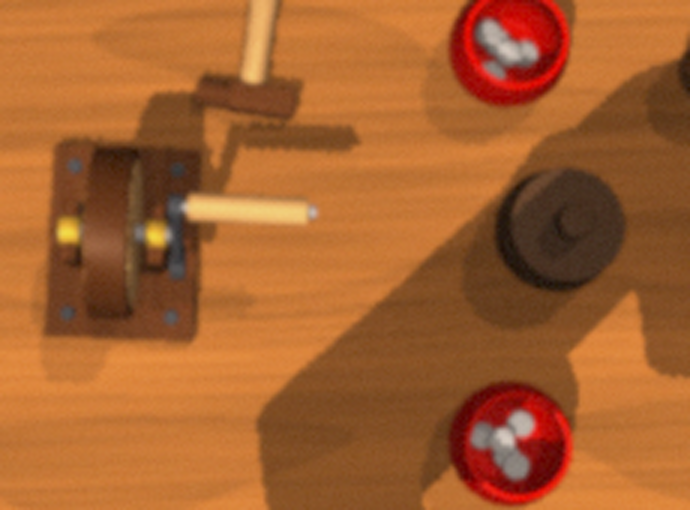

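View pics/s1.png

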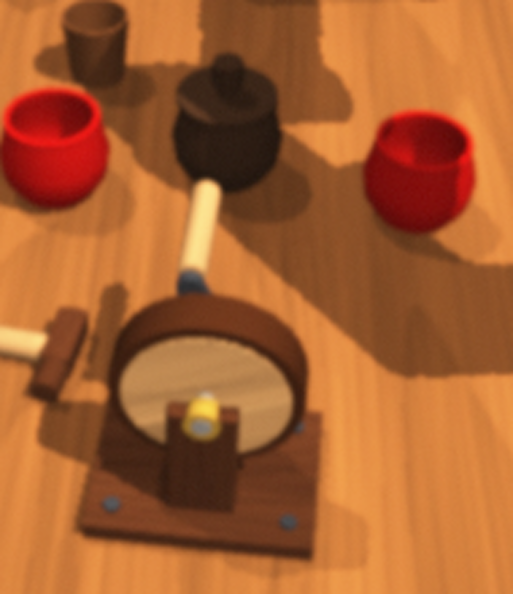

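```bash
python3 - <<'E'
from h import *
np.set_printoptions(precision=4,suppress=True)
T=lambda x,y:(240+x/3,180+y/3)
S=lambda x,y:(250+x/2.7,150+y/2.7)
print("knob",tri(T(576,220),S(229,72)),atz("top",T(576,220),.129),atz("side",S(229,72),.116))
print("disc",atz("top",T(562,228),.088), "handle end",tri(T(308,212),S(206,184)),"handle in",tri(T(188,208),S(193,270)))
print("bearings",[atz("top",T(*p),.125) for p in((68,231),(157,235))])
print("plate",[atz("top",T(*p),.018) for p in((54,141),(201,150),(194,340),(46,335))])
print("sideplate",[atz("side",S(*p),.018) for p in((80,530),(311,555),(320,412))])
print("cup",atz("side",S(96,84),0.0),"red pots",atz("top",T(512,443),.08),atz("top",T(512,45),.08),"mallet",atz("top",T(250,95),.03))
E
```

```text
knob (array([ 0.5   , -0.2455,  0.1129]), np.float64(0.005561698333926626)) [ 0.5014 -0.2422  0.129 ] [ 0.4972 -0.2404  0.116 ]
disc [ 0.4985 -0.239   0.088 ] handle end (array([ 0.5108, -0.0241,  0.1612]), np.float64(0.0009929006711040895)) handle in (array([0.5165, 0.0704, 0.1594]), np.float64(0.001645778439593105))
bearings [array([0.5049, 0.1695, 0.125 ]), array([0.4996, 0.0973, 0.125 ])]
plate [array([0.5948, 0.1932, 0.018 ]), array([0.5828, 0.0628, 0.018 ]), array([0.4154, 0.0732, 0.018 ]), array([0.4234, 0.2028, 0.018 ])]
sideplate [array([0.5901, 0.1989, 0.018 ]), array([0.4236, 0.2115, 0.018 ]), array([0.4143, 0.078 , 0.018 ])]
cup [ 0.6391 -0.3769  0.    ] red pots [ 0.3219 -0.1901  0.08  ] [ 0.6568 -0.2064  0.08  ] mallet [0.6288 0.0179 0.03  ]
```

```bash
cat >> h.py <<'E'
def rel(*target):
    s=get_state();q=s["orientation"];M=R.from_quat([q[1],q[2],q[3],q[0]]).as_matrix()
    print("t",round(s["clock"],2),"tcp",np.round(s["tcp_pos"],4),"tool x yaw",round(np.degrees(np.arctan2(M[1,0],M[0,0])),1),"tilt",np.round(M[:,2],3),"gap",round(s["finger_gap"],4),"grip",round(s["grip_force"],1),"F",np.round(s["wrist_force"],1))
    for t in target: print("go cm",np.round(100*M.T@(np.array(t)-s["tcp_pos"]),2))
E
python3 -m inch '[0,0,0,-0.125,0,0,0,-0.125,0,0,0,-0.125,0,0,0,-0.125,0,0,0,-0.125]' 1 40
python3 -m inch '[0,0,0,-0.125,0,0,0,-0.125,0,0,0,-0.125,0,0,0,-0.125,0,0,0,-0.125]'
python3 -m inch '[0,0,0,-0.014,0,0,0,0,0,0,0,0,0,0,0,0,0,0,0,0]'
python3 -c "
from h import *
rel([.4995,-.241,.16])"
```

```text
clock: 0.52
tcp_pos: [0.1371, -0.5581, 0.2418]
orientation: [-0.001, 0.906, 0.422, 0.0]
wrist_force: [0.3, -0.1, 1.0]
finger_gap: 0.0857
grip_force: 0.0
clock: 0.93
tcp_pos: [0.1371, -0.5581, 0.2418]
orientation: [-0.0, 0.733, 0.681, 0.0]
wrist_force: [0.3, 0.3, -0.3]
finger_gap: 0.0855
grip_force: 0.0
clock: 1.35
tcp_pos: [0.1371, -0.5584, 0.2423]
orientation: [-0.0, 0.731, 0.683, -0.0]
wrist_force: [-0.1, 0.3, 0.2]
finger_gap: 0.0854
grip_force: 0.0
t 1.35 tcp [ 0.1371 -0.5584  0.2423] tool x yaw 86.1 tilt [-0.  0. -1.] gap 0.0854 grip 0.0 F [-0.1  0.3  0.2]
go cm [34.11 34.02  8.23]
```

```bash

python3 -m inch '[1,1,0,0,2,2,0,0,2.5,2.5,0,0,2.5,2.5,0,0,2.5,2.5,0,0]' >/dev/null
python3 -m inch '[2.5,2.5,0,0,2.5,2.5,0,0,2.5,2.5,0,0,2.5,2.5,0,0,2.5,2.5,0,0]' >/dev/null
python3 -m inch '[2.5,2.5,0,0,2.5,2.5,1,0,2.5,2.5,1,0,2,2,1,0,1,1,1,0]' > /dev/null
python3 -m inch '[0.6,0.5,1,0,0,0,1,0,0,0,1,0,0,0,0,0,0,0,0,0]' >/dev/null
python3 - <<'E'
from h import *
rel([.4995,-.241,.111])
snap("top","t2.png",(350,180,160,120),4);snap("side","s2.png",(250,110,160,120),4)
E
```

```text
t 3.02 tcp [ 0.4976 -0.2411  0.1717] tool x yaw 86.1 tilt [-0.001  0.001 -1.   ] gap 0.0857 grip 0.0 F [-0.2  0.4  0.1]
go cm [0.02 0.19 6.07]
```

View pics/s2.png

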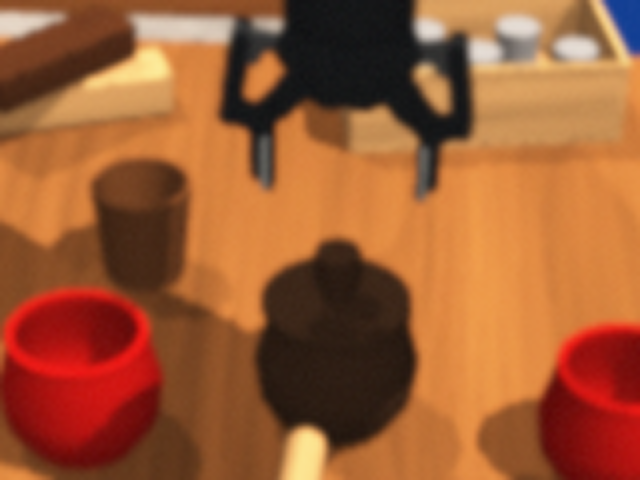

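The jaws hang level above the pot at about (336,157) in the full picture, with the knob at (335,177). I'll check the sideways offset before going down.

```bash
python3 - <<'E'
from h import *
t=get_state()["tcp_pos"]
print(proj("side",[t,[t[0],t[1],.116],[t[0]+.002,t[1]+.0,.116],[t[0],t[1]+.005,.116]]))
E
python3 -m inch '[0,0.1,1,0,0,0.1,1.5,0,0,0,1.5,0,0,0,1,0,0,0,0.6,0]' >/dev/null
python3 -m inch '[0,0,0.4,0,0,0,0,0,0,0,0,0,0,0,0,0,0,0,0,0]' -1 25
python3 -c "
from h import *
rel([.4995,-.241,.111])"
```

```text
[[334.9241641  156.94381421]
 [334.3203685  176.37979221]
 [333.5158415  176.35123997]
 [334.26468337 177.53348789]]
clock: 3.95
tcp_pos: [0.5014, -0.2411, 0.1132]
orientation: [0.001, 0.73, 0.683, 0.0]
wrist_force: [0.2, 0.3, 1.6]
finger_gap: 0.0296
grip_force: 24.9
t 3.95 tcp [ 0.5014 -0.2411  0.1132] tool x yaw 86.2 tilt [ 0.001 -0.001 -1.   ] gap 0.0296 grip 24.9 F [0.2 0.3 1.6]
go cm [-0.   -0.19  0.22]
```

```bash

python3 -m inch '[0,0,-0.3,0,0,0,-0.8,0,0,0,-1.2,0,0,0,-1.2,0,0,0,-1,0]' -1 40
python3 -m inch '[0.6,-0.4,0,0,1.3,-0.8,0,0,1.9,-1.2,0,0,1.9,-1.2,0,0,1.9,-1.2,0,0]' >/dev/null
python3 -m inch '[1.9,-1.2,0.6,0,1.3,-0.9,1.2,0,0.8,-0.5,1.2,0,0.4,-0.3,1.2,0,0,0,1,0]' >/dev/null
python3 -m inch '[0,0,1,0,0,0,0.8,0,0,0,0,0,0,0,0,0,0,0,0,0]'
python3 -c "
from h import *
rel([.43,-.115,.0362])
snap('side','s3.png',(230,120,200,150),4)"
```

```text
clock: 4.37
tcp_pos: [0.5011, -0.2409, 0.1587]
orientation: [0.0, 0.73, 0.683, 0.0]
wrist_force: [0.2, -0.5, -1.0]
finger_gap: 0.0287
grip_force: 39.5
clock: 5.62
tcp_pos: [0.4322, -0.116, 0.0876]
orientation: [0.0, 0.73, 0.683, 0.0]
wrist_force: [-0.9, -0.4, -0.1]
finger_gap: 0.0288
grip_force: 39.7
t 5.62 tcp [ 0.4322 -0.116   0.0876] tool x yaw 86.2 tilt [ 0. -0. -1.] gap 0.0288 grip 39.7 F [-0.9 -0.4 -0.1]
go cm [ 0.09 -0.22  5.14]
```

View pics/s3.png

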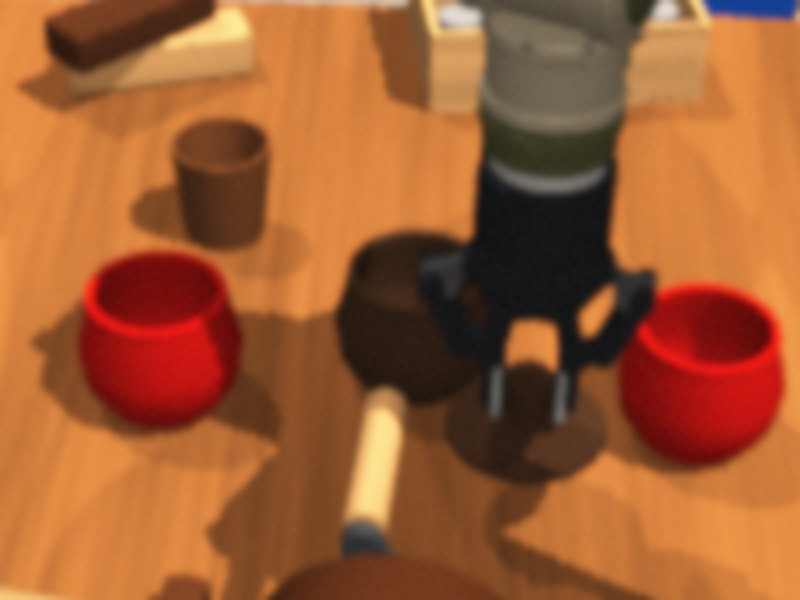

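The jaws hold the lid level over clear bench, at about (362,226) in the full picture. The pot is open and still in place at (332,197). I'll lower the lid slowly.

```bash

python3 -m inch '[0,0,0.8,0,0,0,1,0,0,0,1,0,0,0,0.8,0,0,0,0.6,0]' |grep -E "tcp|wrist"
python3 -m inch '[0,0,0.3,0,0,0,0.2,0,0,0,0.1,0,0,0,0.1,0,0,0,0,0]'|grep -E "tcp|wrist"
python3 -m inch '[0,0,0.1,0,0,0,0,0,0,0,0.1,0,0,0,0,0,0,0,0,0]'|grep -E "tcp|wrist"
```

```text
tcp_pos: [0.4317, -0.1159, 0.0444]
wrist_force: [-0.9, 0.6, -1.9]
tcp_pos: [0.4321, -0.116, 0.0384]
wrist_force: [-0.3, -0.4, -1.1]
tcp_pos: [0.432, -0.116, 0.0364]
wrist_force: [0.2, -1.0, -0.7]
```

```bash

python3 -m inch '[0,0,0.1,0,0,0,0,0,0,0,0,0,0,0,0,0,0,0,0,0]'|grep -E "tcp|wrist"
python3 -m inch '[0,0,0.1,0,0,0,0,0,0,0,0,0,0,0,0,0,0,0,0,0]'|grep -E "tcp|wrist"
```

```text
tcp_pos: [0.432, -0.116, 0.0362]
wrist_force: [-3.4, 2.1, 9.6]
tcp_pos: [0.432, -0.116, 0.0362]
wrist_force: [-5.8, 3.5, 18.9]
```

```bash

python3 -m inch '[0,0,-0.1,0,0,0,-0.1,0,0,0,0,0,0,0,0,0,0,0,0,0]'|grep -E "tcp|wrist"
python3 -m inch '[0,0,0,0,0,0,0,0,0,0,0,0,0,0,0,0,0,0,0,0]' 0.5 |grep -E "tcp|wrist|grip"
python3 -m inch '[0,0,-0.5,0,0,0,-1,0,0,0,-2,0,0,0,-3,0,0,0,-3,0]' 1
python3 -m inch '[0,0,-3,0,0,0,-2,0,0,0,-1,0,0,0,0,0,0,0,0,0]'|grep -E "tcp|wrist"
python3 - <<'E'
from h import *
y=np.array([.066,.998,0]);x=np.array([.998,-.066,0])
rel([.5137,.023,.20])
snap("side","s4.png",(230,140,200,150),4)
E
```

```text
tcp_pos: [0.4321, -0.116, 0.0363]
wrist_force: [-1.8, -0.6, 2.0]
tcp_pos: [0.4319, -0.1159, 0.0362]
wrist_force: [0.0, 0.2, 0.4]
grip_force: 0.0
clock: 9.0
tcp_pos: [0.431, -0.1155, 0.132]
orientation: [-0.001, 0.73, 0.683, -0.0]
wrist_force: [0.4, -0.6, -0.5]
finger_gap: 0.0851
grip_force: 0.0
tcp_pos: [0.4319, -0.1159, 0.191]
wrist_force: [0.4, -0.1, -0.3]
t 9.42 tcp [ 0.4319 -0.1159  0.191 ] tool x yaw 86.2 tilt [ 0. -0. -1.] gap 0.0853 grip 0.0 F [ 0.4 -0.1 -0.3]
go cm [14.4   7.24 -0.9 ]
```

View pics/s4.png

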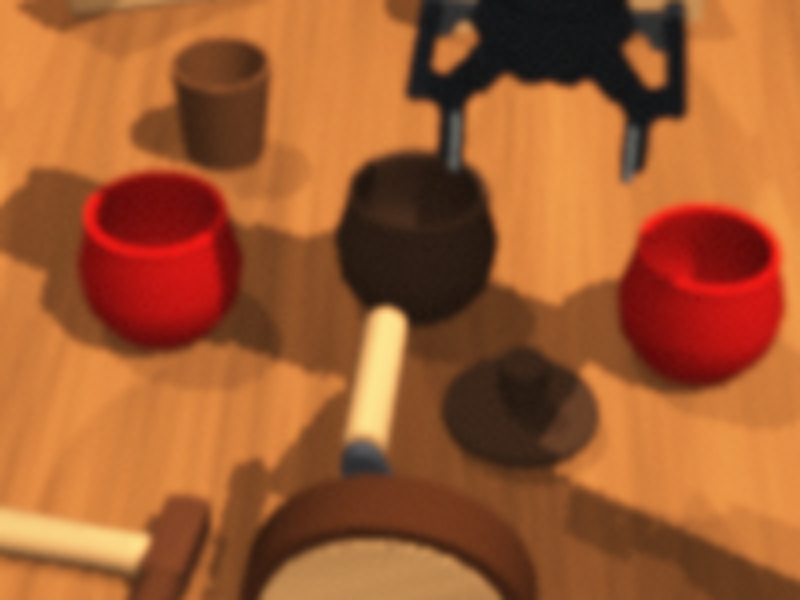

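The lid lies flat on the bench at about (361,241), let go and clear of the pot. Next is the handle.

```bash

python3 -m inch '[0.6,0.4,0,0,1.6,0.9,0,0,2.2,1.2,0,0,2.4,1.3,0,0,2.2,1.2,0,0]' >/dev/null
python3 -m inch '[2,1.1,0,0,1.5,0.8,0,0,0.7,0.3,0,0,0,0,0,0,0,0,0,0]' >/dev/null
python3 - <<'E'
from h import *
rel([.513,.011,.149])
snap("side","s5.png",(240,130,160,120),4)
print(proj("side",[[.513,.011,.157],[.513,.011,.18]]))
E
```

```text
t 10.3 tcp [0.5117 0.0112 0.1902] tool x yaw 86.3 tilt [-0.002 -0.    -1.   ] gap 0.0858 grip 0.0 F [ 0.5 -0.  -0.5]
go cm [-0.02  0.14  4.12]
[[324.21787463 230.72063636]
 [324.35830538 222.06378164]]
```

View pics/s5.png

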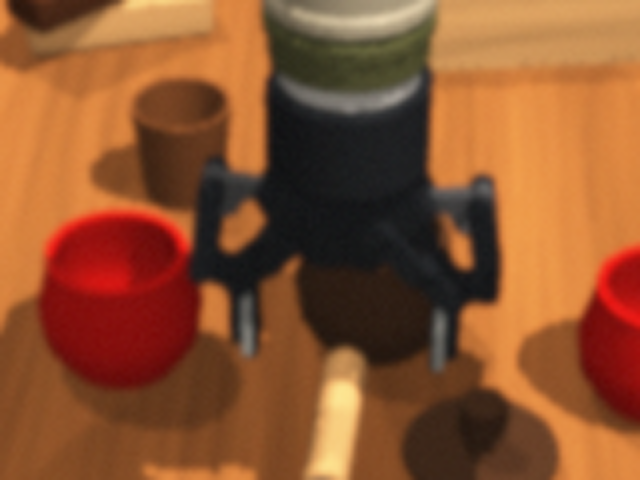

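The handle lies midway between the open jaws, at about (324,232). I'll go down and close on it.

```bash

python3 -m inch '[0,0.1,0.6,0,0,0,1.2,0,0,0,1.2,0,0,0,0.8,0,0,0,0.3,0]' |grep -E "tcp|wrist"
python3 -m inch '[0,0,0,0,0,0,0,0,0,0,0,0,0,0,0,0,0,0,0,0]' -1 25
python3 -m inch '[0,0,0,0,0,0,0,0,0,0,0,0,0,0,0,0,0,0,0,0]' -1 40
```

```text
tcp_pos: [0.5123, 0.0103, 0.1487]
wrist_force: [0.0, 0.6, 0.1]
clock: 11.18
tcp_pos: [0.5139, 0.0109, 0.1508]
orientation: [0.0, 0.73, 0.683, 0.0]
wrist_force: [-0.4, 0.3, -1.0]
finger_gap: 0.0256
grip_force: 0.0
clock: 11.6
tcp_pos: [0.5143, 0.0109, 0.1509]
orientation: [0.001, 0.73, 0.683, 0.001]
wrist_force: [2.6, -0.5, 4.1]
finger_gap: 0.0205
grip_force: 39.3
```

```bash
cat > log.py <<'E'
from h import *
import json
s=get_state();open("log.txt","a").write(json.dumps([s["clock"],*s["tcp_pos"],*s["wrist_force"],s["finger_gap"],s["grip_force"]])+"\n")
print(round(s["clock"],2),np.round(s["tcp_pos"],4),np.round(s["wrist_force"],1),round(s["finger_gap"],4),round(s["grip_force"]))
E
python3 - <<'E'
import numpy as np
t=.41+2*np.pi*np.arange(61)/60
p=np.round(4.5*np.c_[np.sin(t),-np.cos(t)],2);d=np.round(np.diff(p,axis=0),2)
for k in range(12): print(k,','.join("0,%g,%g,0"%tuple(r) for r in d[5*k:5*k+5]))
E
```

```text
0 0,0.43,0.21,0,0,0.39,0.26,0,0,0.37,0.29,0,0,0.34,0.33,0,0,0.3,0.36,0
1 0,0.26,0.4,0,0,0.21,0.41,0,0,0.18,0.44,0,0,0.12,0.46,0,0,0.08,0.46,0
2 0,0.03,0.47,0,0,-0.02,0.47,0,0,-0.07,0.47,0,0,-0.12,0.45,0,0,-0.16,0.44,0
3 0,-0.21,0.43,0,0,-0.26,0.39,0,0,-0.29,0.37,0,0,-0.33,0.34,0,0,-0.36,0.3,0
4 0,-0.4,0.26,0,0,-0.41,0.21,0,0,-0.44,0.18,0,0,-0.46,0.12,0,0,-0.46,0.08,0
5 0,-0.47,0.03,0,0,-0.47,-0.02,0,0,-0.47,-0.07,0,0,-0.45,-0.12,0,0,-0.44,-0.16,0
6 0,-0.43,-0.21,0,0,-0.39,-0.26,0,0,-0.37,-0.29,0,0,-0.34,-0.33,0,0,-0.3,-0.36,0
7 0,-0.26,-0.4,0,0,-0.21,-0.41,0,0,-0.18,-0.44,0,0,-0.12,-0.46,0,0,-0.08,-0.46,0
8 0,-0.03,-0.47,0,0,0.02,-0.47,0,0,0.07,-0.47,0,0,0.12,-0.45,0,0,0.16,-0.44,0
9 0,0.21,-0.43,0,0,0.26,-0.39,0,0,0.29,-0.37,0,0,0.33,-0.34,0,0,0.36,-0.3,0
10 0,0.4,-0.26,0,0,0.41,-0.21,0,0,0.44,-0.18,0,0,0.46,-0.12,0,0,0.46,-0.08,0
11 0,0.47,-0.03,0,0,0.47,0.02,0,0,0.47,0.07,0,0,0.45,0.12,0,0,0.44,0.16,0
```

```bash
python3 log.py
python3 -m inch '[0,0.43,0.21,0,0,0.39,0.26,0,0,0.37,0.29,0,0,0.34,0.33,0,0,0.3,0.36,0]' - 60 >/dev/null; python3 log.py
python3 -m inch '[0,0.26,0.4,0,0,0.21,0.41,0,0,0.18,0.44,0,0,0.12,0.46,0,0,0.08,0.46,0]' >/dev/null; python3 log.py
python3 -m inch '[0,0.03,0.47,0,0,-0.02,0.47,0,0,-0.07,0.47,0,0,-0.12,0.45,0,0,-0.16,0.44,0]' >/dev/null; python3 log.py
```

```text
11.6 [0.5143 0.0109 0.1509] [ 2.6 -0.5  4.1] 0.0205 39
12.02 [0.5321 0.0096 0.1359] [-0.4 -1.4  4. ] 0.0203 59
12.43 [0.5399 0.0091 0.1135] [-0.7 -1.1  5.1] 0.0203 59
12.85 [0.5356 0.0094 0.0905] [-3.6 -1.1 10.5] 0.02 59
```

```bash

python3 -m inch '[0,-0.21,0.43,0,0,-0.26,0.39,0,0,-0.29,0.37,0,0,-0.33,0.34,0,0,-0.36,0.3,0]' >/dev/null; python3 log.py
python3 -m inch '[0,-0.4,0.26,0,0,-0.41,0.21,0,0,-0.44,0.18,0,0,-0.46,0.12,0,0,-0.46,0.08,0]' >/dev/null; python3 log.py
python3 -m inch '[0,-0.47,0.03,0,0,-0.47,-0.02,0,0,-0.47,-0.07,0,0,-0.45,-0.12,0,0,-0.44,-0.16,0]' >/dev/null; python3 log.py
```

```text
13.27 [0.5218 0.0104 0.0737] [-6.4 -0.2 20.7] 0.0201 60
13.68 [0.505  0.0115 0.0663] [7.  0.3 8.7] 0.0202 59
14.1 [0.4806 0.0132 0.0678] [ 8.8  0.6 -2. ] 0.02 59
```

```bash

python3 -m inch '[0,-0.43,-0.21,0,0,-0.39,-0.26,0,0,-0.37,-0.29,0,0,-0.34,-0.33,0,0,-0.3,-0.36,0]' >/dev/null; python3 log.py
python3 -m inch '[0,-0.26,-0.4,0,0,-0.21,-0.41,0,0,-0.18,-0.44,0,0,-0.12,-0.46,0,0,-0.08,-0.46,0]' >/dev/null; python3 log.py
python3 -m inch '[0,-0.03,-0.47,0,0,0.02,-0.47,0,0,0.07,-0.47,0,0,0.12,-0.45,0,0,0.16,-0.44,0]' >/dev/null; python3 log.py
python3 - <<'E'
from h import *
import json
from scipy.optimize import least_squares
L=np.array([json.loads(l) for l in open("log.txt")])
u=L[:,1:4]@[.998,-.066,0];z=L[:,3]
r=least_squares(lambda p:np.hypot(u-p[0],z-p[1])-p[2],[u.mean(),z.mean(),.045]);print(r.x,r.fun.round(4))
E
```

```text
14.52 [0.4606 0.0146 0.0815] [ 6.  -0.6 -4.9] 0.02 59
14.93 [0.4507 0.0153 0.1033] [ 3.8  0.4 -5.1] 0.0205 59
15.35 [0.4533 0.0151 0.1269] [ 0.4  0.6 -4.4] 0.0202 59
[0.49338504 0.11024175 0.0450388 ] [-0.0001 -0.     -0.      0.      0.0002 -0.     -0.0002 -0.0001  0.0001
  0.0001]
```

```bash

python3 -m inch '[0,0.21,-0.43,0,0,0.26,-0.39,0,0,0.29,-0.37,0,0,0.33,-0.34,0,0,0.36,-0.3,0]' >/dev/null; python3 log.py
python3 -m inch '[0,0.4,-0.26,0,0,0.41,-0.21,0,0,0.44,-0.18,0,0,0.46,-0.12,0,0,0.46,-0.08,0]' >/dev/null; python3 log.py
python3 -m inch '[0,0.47,-0.03,0,0,0.47,0.02,0,0,0.47,0.07,0,0,0.45,0.12,0,0,0.44,0.16,0]' >/dev/null; python3 log.py
```

```text
15.77 [0.4674 0.0141 0.1456] [-6.4  1.2  3.6] 0.02 60
16.18 [0.4916 0.0124 0.1552] [-1.3  1.1  2.8] 0.0202 60
16.6 [0.5148 0.0108 0.1507] [0.7 1.2 4.1] 0.0201 60
```

```bash

python3 -m inch '[0,0.43,0.21,0,0,0.39,0.26,0,0,0.37,0.29,0,0,0.34,0.33,0,0,0.3,0.36,0]' >/dev/null; python3 log.py
cat > fit.py <<'E'
from h import *
import json
L=np.array([json.loads(l) for l in open("log.txt")])[1:]
u=L[:,1:4]@[.998,-.066,0]-.49339;z=L[:,3]-.11024;th=np.arctan2(u,z)
Fu=L[:,4:7]@[.998,-.066,0];Fz=L[:,6]
Ft=-(Fu*np.cos(th)-Fz*np.sin(th)) # push by hand along +theta
Fr=Fu*np.sin(th)+Fz*np.cos(th)
dth=np.sign(np.angle(np.exp(1j*np.diff(th,prepend=.41))))
# Ft = f*dir + a sin(th)+b cos(th) ; slug angle phi=th+d: gravity needs Ft=-A sin(phi)
for n,r in zip(range(99),zip(th,dth,Ft,Fr)): print(np.round(r,2))
A=np.c_[dth,np.sin(th),np.cos(th)]
from scipy.optimize import least_squares
r=least_squares(lambda p:(A@p-Ft),[5,0,0],loss="soft_l1")
f,a,b=r.x;print("f",f,"A",np.hypot(a,b),"res",r.fun.round(1))
d=np.arctan2(-b,-a);print("slug offset d",d,"handle angle for slug down",np.angle(np.exp(1j*(np.pi-d))))
E
python3 fit.py
```

```text
17.02 [0.5323 0.0096 0.1355] [-0.4 -0.1  4.5] 0.0201 60
[0.96 1.   3.52 2.01]
[ 1.5   1.    5.11 -0.29]
[ 2.02  1.    7.87 -7.75]
[  2.51   1.     7.09 -20.5 ]
[ 2.92  1.    8.66 -6.94]
[-2.81  1.    8.96 -0.97]
[-2.26  1.    7.64 -1.56]
[-1.72  1.    5.66 -2.93]
[-1.19  1.    3.94 -1.97]
[-0.67  1.    2.9   6.81]
[-0.08  1.    1.11  2.92]
[0.45 1.   1.21 3.94]
[0.98 1.   3.94 2.24]
f 5.3015554325975565 A 3.6423250114963555 res [-0.2  0.  -0.9  1.2  0.2 -0.2 -0.1  0.1 -0.1 -0.5  0.5  0.9 -0.6]
slug offset d 1.598484629682919 handle angle for slug down 1.5431080239068742
```

The slug fit puts heavy side down at a handle angle of about 1.54 rad. A reverse turn will cancel the friction bias, and it ends near that angle.

```bash

python3 -m inch '[0,-0.3,-0.36,0,0,-0.34,-0.33,0,0,-0.37,-0.29,0,0,-0.39,-0.26,0,0,-0.43,-0.21,0]' >/dev/null; python3 log.py
python3 -m inch '[0,-0.44,-0.16,0,0,-0.45,-0.12,0,0,-0.47,-0.07,0,0,-0.47,-0.02,0,0,-0.47,0.03,0]' >/dev/null; python3 log.py
python3 -m inch '[0,-0.46,0.08,0,0,-0.46,0.12,0,0,-0.44,0.18,0,0,-0.41,0.21,0,0,-0.4,0.26,0]' >/dev/null; python3 log.py
python3 -m inch '[0,-0.36,0.3,0,0,-0.33,0.34,0,0,-0.29,0.37,0,0,-0.26,0.39,0,0,-0.21,0.43,0]' >/dev/null; python3 log.py
python3 -m inch '[0,-0.16,0.44,0,0,-0.12,0.45,0,0,-0.07,0.47,0,0,-0.02,0.47,0,0,0.03,0.47,0]' >/dev/null; python3 log.py
python3 -m inch '[0,0.08,0.46,0,0,0.12,0.46,0,0,0.18,0.44,0,0,0.21,0.41,0,0,0.26,0.4,0]' >/dev/null; python3 log.py
```

```text
17.43 [0.516  0.0107 0.1502] [ 8.5  0.6 -2.4] 0.0199 59
17.85 [0.4949 0.0122 0.1553] [9.5 1.7 5.9] 0.0202 60
18.27 [0.4719 0.0137 0.1484] [-2.4  2.5 21.2] 0.0199 62
18.68 [0.4536 0.0151 0.1272] [-2.4  1.1  7.9] 0.0203 61
19.1 [0.4507 0.0153 0.1036] [0.2 0.9 5.6] 0.0201 60
19.52 [0.4601 0.0146 0.0821] [1.5 2.  6.6] 0.0201 60
```

```bash

python3 -m inch '[0,0.3,0.36,0,0,0.34,0.33,0,0,0.37,0.29,0,0,0.39,0.26,0,0,0.43,0.21,0]' >/dev/null; python3 log.py
python3 -m inch '[0,0.44,0.16,0,0,0.45,0.12,0,0,0.47,0.07,0,0,0.47,0.02,0,0,0.47,-0.03,0]' >/dev/null; python3 log.py
python3 -m inch '[0,0.46,-0.08,0,0,0.46,-0.12,0,0,0.44,-0.18,0,0,0.41,-0.21,0,0,0.4,-0.26,0]' >/dev/null; python3 log.py
python3 -m inch '[0,0.36,-0.3,0,0,0.33,-0.34,0,0,0.29,-0.37,0,0,0.26,-0.39,0,0,0.21,-0.43,0]' >/dev/null; python3 log.py
python3 -m inch '[0,0.16,-0.44,0,0,0.12,-0.45,0,0,0.07,-0.47,0,0,0.02,-0.47,0,0,-0.03,-0.47,0]' >/dev/null; python3 log.py
python3 fit.py
```

```text
19.93 [0.4792 0.0133 0.0681] [2.  0.7 9.3] 0.0202 61
20.35 [0.5014 0.0118 0.0655] [-4.3  0.9 19.1] 0.0201 62
20.77 [0.5192 0.0106 0.0722] [-7.1  0.3  7.2] 0.0202 61
21.18 [0.5353 0.0094 0.0902] [-4.8  0.3 -1.6] 0.0204 60
21.6 [0.54   0.0091 0.1141] [-5.  -1.1 -5.3] 0.0199 60
[0.96 1.   3.52 2.01]
[ 1.5   1.    5.11 -0.29]
[ 2.02  1.    7.87 -7.75]
[  2.51   1.     7.09 -20.5 ]
[ 2.92  1.    8.66 -6.94]
[-2.81  1.    8.96 -0.97]
[-2.26  1.    7.64 -1.56]
[-1.72  1.    5.66 -2.93]
[-1.19  1.    3.94 -1.97]
[-0.67  1.    2.9   6.81]
[-0.08  1.    1.11  2.92]
[0.45 1.   1.21 3.94]
[0.98 1.   3.94 2.24]
[ 0.48 -1.   -8.62  1.81]
[-0.01 -1.   -9.45  5.82]
[-0.55 -1.   -8.87 19.43]
[-1.19 -1.   -6.44  5.26]
[-1.72 -1.   -5.48 -0.97]
[-2.25 -1.   -4.29 -5.24]
[-2.78 -1.   -1.5  -9.35]
[  3.    -1.    -1.67 -19.51]
[ 2.58 -1.   -2.17 -9.93]
[ 2.03 -1.   -3.6  -3.61]
[ 1.49 -1.   -4.87 -5.32]
f 5.359852204972684 A 3.7139937460216084 res [-0.1  0.2 -0.7  1.4  0.4 -0.2 -0.1  0.  -0.2 -0.6  0.5  0.9 -0.5  0.1
  0.4  0.2 -0.5  0.4  1.  -0.5  0.   0.1  0.1 -0.6]
slug offset d 1.6382080566911918 handle angle for slug down 1.5033845968986013
```

```bash

python3 -m inch '[0,0,0,0,0,0,0,0,0,0,0,0,0,0,0,0,0,0,0,0]' 
python3 -c "
from h import *
snap('side','s6.png',(200,120,200,150),4)"
```

```text
clock: 22.02
tcp_pos: [0.5399, 0.0091, 0.115]
orientation: [0.0, 0.73, 0.683, -0.0]
wrist_force: [-6.5, -1.5, 2.2]
finger_gap: 0.0201
grip_force: 60.0
```

View pics/s6.png

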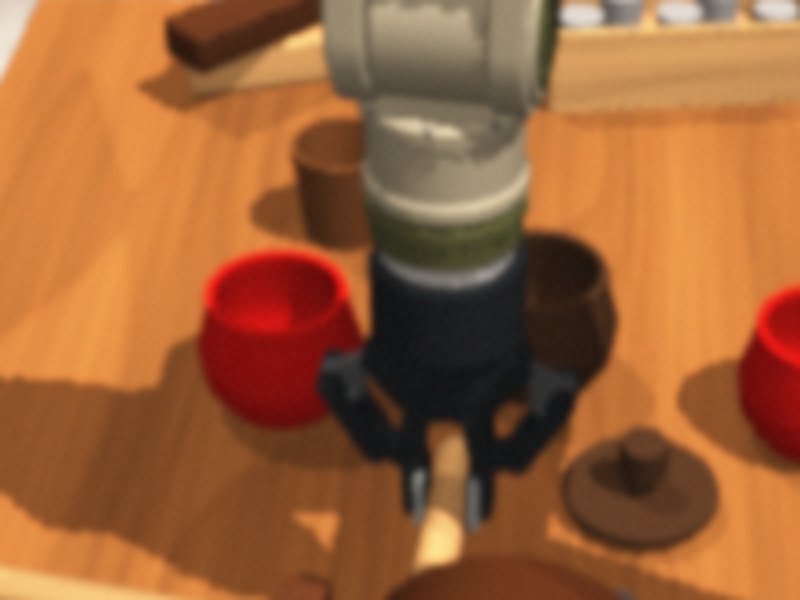

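The jaws hold the handle at about (311,243), the lid lies flat at (360,242), and the pot stands upright at (342,195). Handing in.

```bash
python3 -c "
from h import *
print(env.hand_in())"
```

```text
the job is handed in; nothing more can be done
None
```

The job is handed in, with no verdict returned: the lid lies right way up on the bench clear of the pot, the wheel was turned one full turn and nearly one back, and the gripper holds the handle still at 60 N with the heavy side at the bottom, within about 0.1 rad by my force fit.

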